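Light the empty bay

ROBOT

A 6-joint arm with a two-finger parallel gripper is mounted at the origin on the work surface. World frame = base frame: x ahead of the robot, y to its left, z up, the work surface at z = 0. Lengths are in m, angles in rad, forces in N, time in s.
With the tool pointing down it reaches from about 0.3 to 0.775 m from the base axis. Payload 14.6 kg.
Tool frame: the origin (TCP) lies on the mounting face of the last link; the fingertips stand 173 mm ahead of it and the grasp point (between the pads) lies 155 mm ahead of it; z points along the fingers, x is the direction in which the jaws open and shut, and the axes are right-handed (so a half turn about z gives the same grasp; the last joint's range is limited). The gripper opens to 85 mm and grips with 20 to 120 N. Pads are 22 mm wide; open, the fingers measure 114 mm over their backs; the gripper's body (76 mm by 85 mm) begins 54 mm behind the grasp point. The pads swing forward as they close: fully open they stand 13 mm farther back than shut.
Start: joints at [-1.367, 0.3, 1.521, -0, 1.321, -0.067], TCP at [0.147, -0.53, 0.405] pointing down, gripper open.
Joint ranges: [-3.03, 3.03], [-0.79, 2.21], [0.23, 2.52], [-1.04, 4.18], [0, 3.07], [-2.55, 2.55]. Speed limits (rad/s): [2.22, 2.22, 2.57, 3.14, 3.14, 3.14].

INTERFACE

Orientations are given as [roll, pitch, yaw] about the fixed x, y, z axes, in that order (R = Rz(yaw) Ry(pitch) Rx(roll)).
In Python, from rig import r gives the robot as it stands.
- The arm moves only by the tool apply_moves, never from a script. Its argument "targets" is a list of rows, each an object with "translation": the shift along the tool's x, y, z in cm, a list of three; "yaw": the turn about the tool's z in rad; "jaw": the finger opening in cm, from 0 to 8.54. A call has 1 to 12 rows; each row shifts and turns the pose as measured when the row begins, along the tool's axes as they then stand; what a row does not reach is not made up. A row lasts 1/10 s, in which the tool goes at most 50 mm and 8.59 degrees, less where a joint would pass 70% of its speed; a pose out of reach is approached as far as the arm can. A call with a gripper value outside its range is refused whole. The fingers move at their own pace and stop on an object; "grip_force" is the grip in N (left out, the last holds). Time passes only in rows, so rows that do not move let the fingers close. It gives the time, the measured TCP pose, the force and the opening at its end, in the units of the state.
- r.state(): the state, without advancing time (a new reading comes with each control period).
- r.capture(name): name is "scene" or "top"; returns the picture (480x640x3 uint8, blue, green, red); there is no depth.
- r.camera_params(name): a dict with "intrinsics" (3x3 intrinsics, pixels), "rvec" (rotation vector, rad) and "tvec" (3), from world to camera coordinates, as OpenCV has them. Camera axes: x right, y down, z forward; pixel columns grow to the right and rows downward; lengths in m; the calibration is good to about 2 mm. A picture is of the moment at which its call begins. camera_params takes no time and is no camera call.
- r.close_job(): hands the job in, once; it reports no verdict.
The state is a dict: "time": time; "joints": joint angles; "qd": joint speeds; "joint_torque": joint torques, N m; "eef_pos": TCP position; "eef_rot": TCP orientation; "wrist_force": force on the tool from outside, world axes, zero at the start; "ft_torque": the same for the moment, N m; "width": finger opening in m.
Only numpy, scipy, OpenCV 4.12 (cv2) and the standard library are available. Lean on these libraries where they do the work, as an engineer would, in place of code of your own. Each camera call takes 0.05 s, during which the arm holds its last target.

TASK

Draw the inspection lamp out of its leaning holder, turn it so that it points straight down, lens lowest, and hold it still over the middle of the battery module's one empty bay, with the lens about 100 mm above the bay's floor. Finish while still holding the lamp there in the gripper; do not put it down or let go. Leave the spool, the jar and the screwdriver where they are.

Things in the scene. Friction and masses are not known exactly. Their poses are not given: they have to be found in the camera images.
- lamp_mid (a point): centre (half-way along, on the axis) of the inspection lamp: a straight round aluminium barrel 24 mm in diameter and 160 mm long with a black grip band, 70 to 170 g. Its z axis runs along the barrel from the lens end to the tail end (tail at +80 mm, lens at -80 mm). At the start the lens end is down in the holder's socket and the tail end sticks out 89 mm past the socket's mouth, leaning 40 degrees from vertical, generally towards the robot
- lamp_lens (a point): centre of the lamp's lens face (the end first hidden in the socket); z axis as for lamp_mid. The light leaves along -z
- lamp: the lamp itself; origin at the lens, axes as above
- holder: fixed lamp holder: dark steel base 130 x 90 x 14 mm (origin at the centre of its underside) with two steel cheeks and a black square-section socket 71 mm deep, inside about 27 x 29 mm, leaning 40 degrees from vertical; the socket opens upward towards the holder's -x. The socket's bottom (where the lens rests) is at x +30, z +40 mm in the holder's frame, its mouth at about x -15, z +94 mm. The lamp lies loose in it and draws out along its own axis
- module: fixed battery module being assembled: red foam sheet 180 (x) x 140 (y) x 8 mm under a black carrier 152 x 112 mm with walls up to 20 mm above the bench and four bays in a 2 x 2 grid (bay pitch 73 mm in x, 53 mm in y); three bays hold a flat silver cell with yellow edges, one is empty. Origin at the centre of its underside
- bay: the empty bay of that module: a pocket about 67 x 47 mm with a plain grey floor; origin at the centre of its floor, 14.5 mm above the bench; which of the four bays it is changes
- full_module: a second, identical fixed module with all four bays filled; not the one to light; origin at the centre of its underside
- spool: grey plastic spool standing on its end, 52 mm across, 42 mm high; origin at its underside centre; a bystander
- jar: white closed jar, 48 mm across, 65 mm high; origin at its underside centre; a bystander
- driver: screwdriver lying on the bench, 170 mm long, black handle; a bystander
Not all that is in view belongs to the job. What is meant by the holder is not yellow, and is the smaller of those in its own colour.

How it is judged:
On the way:
1. the lamp is gripped and drawn clear of its holder (contact force between lamp and the fingers above 0.5 N and contact force between lamp and holder below 0.05 N and z of lamp_lens in the frame of holder above 0.09 m), for 0.2 s.
At the end, for the whole second after the job is handed in: The lamp is held by the fingers and is clear of the holder; its lens is within 20 mm horizontally of the centre of the empty bay and 60 to 140 mm above the bay's floor; the barrel is within 0.2 rad (11 degrees) of vertical with the lens down; it is still (under 30 mm/s and 0.15 rad/s) (contact force between lamp and the fingers above 0.5 N and contact force between lamp and holder below 0.05 N and horizontal distance between lamp_lens and bay below 0.02 m and angle between lamp_lens's own z axis and vertical below 0.2 rad and z of lamp_lens in the frame of bay between 0.06 and 0.14 m and linear speed of lamp below 0.03 m/s and angular speed of lamp below 0.15 rad/s); the arm keeps its last pose, push and grip.
It fails at once if the spool is moved more than 20 mm (distance of spool from where it was at the start of the episode above 0.02 m).
It fails at once if the jar is moved more than 20 mm (distance of jar from where it was at the start of the episode above 0.02 m).
It fails at once if the screwdriver is moved more than 20 mm (distance of driver from where it was at the start of the episode above 0.02 m).
It also fails if it takes over 34 s, if anything falls off the work surface, if the arm or the gripper's body presses on something with over 40 N, if the wrist force passes 120 N, or if a joint passes its speed limit or range.

## Working session

There is one attempt and no reset: what is moved stays moved. The work goes in short steps, Python scripts to look and compute and a tool call to move; the robot and the scene stay as the last step left them, time stands still between calls to the robot, and variables do not carry over. Pictures are saved under pics/ and viewed, and the job is handed in when it is done.

Besides the shell and the picture viewer there is one more tool, called after "Call:" in YAML: its name, and indented under it one key for each argument. apply_moves: Moves the arm, as the interface text tells. Its arguments: {"type":"object","properties":{"targets":{"type":"array","items":{"type":"object","properties":{"translation":{"type":"array","items":{"type":"number"}},"yaw":{"type":"number"},"jaw":{"type":"number"}}}},"grip_force":{"type":"number"}},"required":["targets"]}

```bash
ls; mkdir -p pics; python3 - <<'E'
from rig import r
import cv2
for n in("scene","top"):
    cv2.imwrite(f"pics/{n}0.png",r.capture(n)); print(n,r.camera_params(n))
print(r.state())
E
```

```text
pics
scene {'intrinsics': array([[447.11471109,   0.        , 313.82334331],
       [  0.        , 447.11471109, 239.63206706],
       [  0.        ,   0.        ,   1.        ]]), 'rvec': array([ 1.28043078,  2.27280196, -0.92213975]), 'tvec': array([ 0.26421917, -0.29489581,  1.49534879])}
top {'intrinsics': array([[608.4598431 ,   0.        , 320.89428462],
       [  0.        , 608.4598431 , 233.37906129],
       [  0.        ,   0.        ,   1.        ]]), 'rvec': array([ 2.15721766, -2.19637673,  0.09077788]), 'tvec': array([0.03256305, 0.58348409, 1.32292042])}
{'time': 0.1, 'joints': array([-1.36663978e+00,  3.00404129e-01,  1.52154234e+00,  1.48430784e-05,
        1.32068592e+00, -6.65933454e-02]), 'qd': array([ 0.00030041, -0.00318069, -0.00265021, -0.00043229,  0.00080284,
       -0.00083004]), 'joint_torque': array([ 2.12942054e-03, -5.44375706e+01, -3.62371802e+01, -2.72476314e-05,
        3.03842331e-03, -1.72161020e-05]), 'eef_pos': array([ 0.14709428, -0.52992879,  0.40417434]), 'eef_rot': array([-3.14150912e+00,  1.03647467e-03, -1.30005008e+00]), 'wrist_force': array([0.00455388, 0.61231379, 0.19990757]), 'ft_torque': array([ 0.01548856, -0.0253062 ,  0.05523476]), 'width': 0.08534150118601543}
```

View pics/scene0.png

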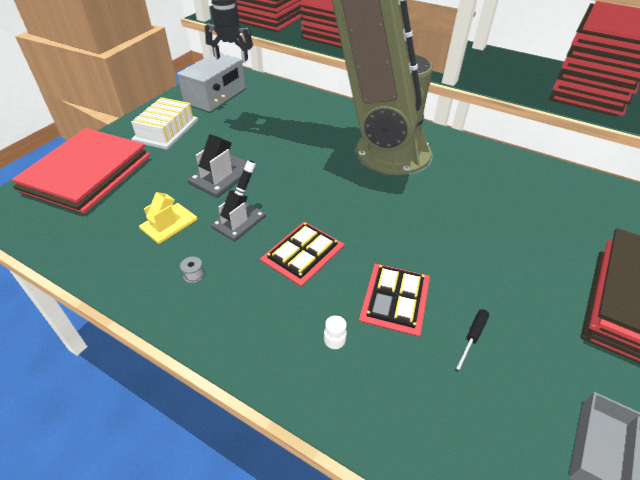

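View pics/top0.png

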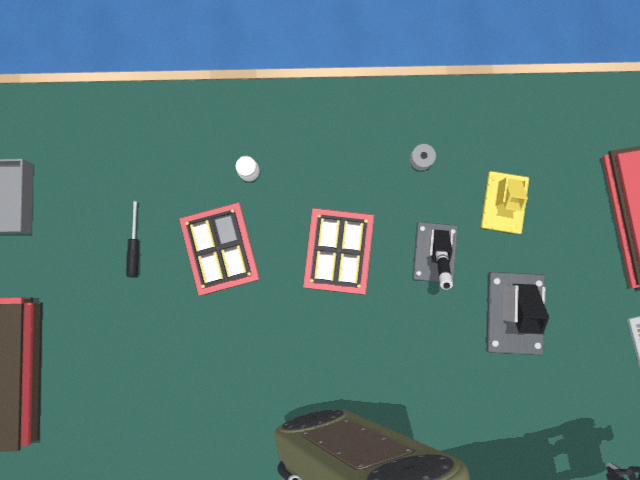

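The scene picture shows the lamp in the smaller dark holder, at scene (240,205) and top (436,252), with its tail at top (446,285). The empty bay is the grey one at top (227,230). I'll zoom in to measure these.

```bash
python3 - <<'E'
import cv2
t=cv2.imread("pics/top0.png"); s=cv2.imread("pics/scene0.png")
cv2.imwrite("pics/z1.png",cv2.resize(t[215:305,400:480],None,fx=6.5,fy=6.5,interpolation=cv2.INTER_CUBIC))
cv2.imwrite("pics/z2.png",cv2.resize(s[150:245,200:280],None,fx=6.3,fy=6.3,interpolation=cv2.INTER_CUBIC))
cv2.imwrite("pics/z3.png",cv2.resize(t[195:300,170:270],None,fx=5.5,fy=5.5,interpolation=cv2.INTER_CUBIC))
E
```

```text
(no output)
```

View pics/z1.png

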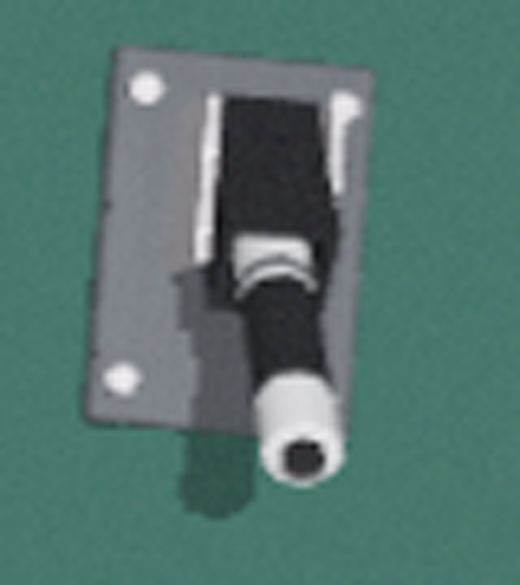

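View pics/z2.png

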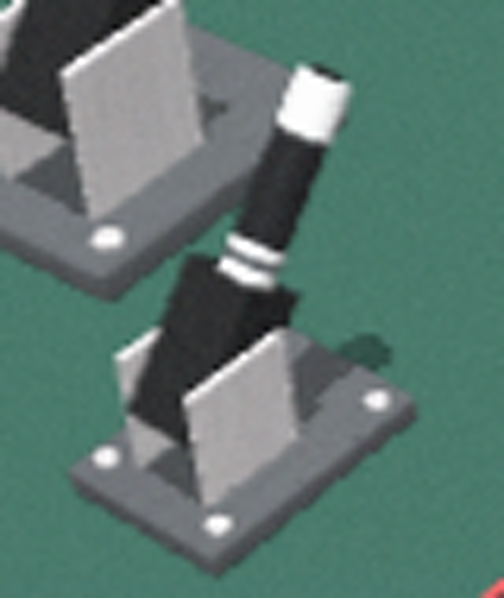

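View pics/z3.png

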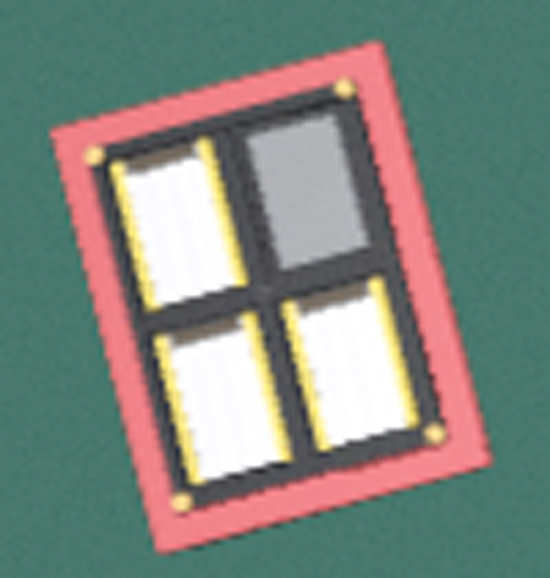

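```bash
cat > h.py <<'E'
import numpy as np,cv2
from rig import r
from scipy.spatial.transform import Rotation as Ro
from scipy.optimize import least_squares
C={n:r.camera_params(n) for n in("scene","top")}
def proj(n,P): c=C[n]; return cv2.projectPoints(np.array(P,float).reshape(-1,1,3),c['rvec'],c['tvec'],c['intrinsics'],None)[0].reshape(-1,2)
def plane(n,uv,z):
    c=C[n];R=cv2.Rodrigues(c['rvec'])[0];o=-R.T@c['tvec'].ravel()
    d=R.T@np.linalg.solve(c['intrinsics'],np.array([*uv,1.])); return o+d*(z-o[2])/d[2]
def tri(a,b): # top,scene
    f=lambda P:np.r_[proj("top",P)[0]-a,proj("scene",P)[0]-b]
    s=least_squares(f,[.4,0,.1]); return s.x,s.fun
def Z(p,o,f): return (np.array(p,float)+.5)/f-.5+np.array(o)
E
python3 - <<'E'
from h import *
np.set_printoptions(precision=4,suppress=True)
b=[plane("top",Z(p,(400,215),6.5),.014) for p in [(118,45),(373,70),(345,437),(85,420)]]
print("base",np.array(b),[np.linalg.norm(b[i]-b[i-1]) for i in range(4)])
# lamp points
T=Z((303,458),(400,215),6.5),Z((328,72),(200,150),6.3)
print("tail",tri(*T))
# band upper boundary centre, band lower boundary
print("bandup",tri(Z((293,380),(400,215),6.5),Z((302,137),(200,150),6.3)))
print("bandlo",tri(Z((281,288),(400,215),6.5),Z((262,242),(200,150),6.3)))
m=np.array([plane("top",Z(p,(170,195),5.5),.008) for p in [(50,130),(380,40),(492,463),(158,552)]])
print("mod",m,m.mean(0),[np.linalg.norm(m[i]-m[i-1]) for i in range(4)])
f=np.array([plane("top",Z(p,(170,195),5.5),.0145) for p in [(245,140),(335,115),(368,245),(283,270)]])
print("bay floor",f.mean(0),[np.linalg.norm(f[i]-f[i-1]) for i in range(4)])
c=np.array([plane("top",Z(p,(170,195),5.5),.02) for p in [(93,156),(344,89),(434,433),(180,501)]]); print("studs",c.mean(0))
ex=(m[0]+m[1]-m[2]-m[3]);ex/=np.linalg.norm(ex);ey=(m[1]+m[2]-m[0]-m[3]);ey/=np.linalg.norm(ey)
print("bay from mod",m.mean(0)+ex*.0365+ey*.0265)
for n,p in[("spool",(423,157)),("jar",(247,165))]: print(n,plane("top",p,.05))
# big holder, yellow
for p in [(490,274),(545,274),(545,353),(489,352),(546,315),(489,173),(528,178),(522,233),(483,229)]: print(plane("top",p,.014))
E
```

```text
base [[ 0.6076 -0.1949  0.014 ]
 [ 0.5974 -0.2822  0.014 ]
 [ 0.4719 -0.268   0.014 ]
 [ 0.4793 -0.1796  0.014 ]] [np.float64(0.1292971644262917), np.float64(0.08793046671764593), np.float64(0.12632714611060816), np.float64(0.08875266764095364)]
tail (array([ 0.4649, -0.2222,  0.164 ]), array([-0.4381,  0.3134, -0.7153, -0.0587]))
bandup (array([ 0.4882, -0.2229,  0.1452]), array([-0.8745,  0.6327, -1.4076, -0.1187]))
bandlo (array([ 0.5178, -0.2272,  0.1078]), array([-1.0367,  0.761 , -1.637 , -0.1427]))
mod [[0.6254 0.3413 0.008 ]
 [0.6601 0.2061 0.008 ]
 [0.4864 0.1618 0.008 ]
 [0.4529 0.2972 0.008 ]] [0.5562 0.2516 0.008 ] [np.float64(0.1780808652472927), np.float64(0.13959202960620617), np.float64(0.17926174846530452), np.float64(0.13954885054771513)]
bay floor [0.5973 0.235  0.0145] [np.float64(0.0554320413529217), np.float64(0.03790620870477754), np.float64(0.05490553133665639), np.float64(0.03582964298037723)]
studs [0.5559 0.2525 0.02  ]
bay from mod [0.598  0.2349 0.008 ]
spool [ 0.7461 -0.2052  0.05  ]
jar [0.7354 0.1816 0.05  ]
[ 0.4877 -0.3515  0.014 ]
[ 0.4855 -0.4734  0.014 ]
[ 0.3126 -0.4649  0.014 ]
[ 0.3169 -0.3422  0.014 ]
[ 0.3953 -0.4711  0.014 ]
[ 0.7144 -0.3586  0.014 ]
[ 0.7014 -0.4458  0.014 ]
[ 0.5776 -0.4266  0.014 ]
[ 0.5882 -0.34    0.014 ]
```

The base and tail fits agree: the holder is at about (0.539, -0.231) with yaw -0.117, and the tail is at (0.466, -0.222, 0.163). The bay centre is at (0.598, 0.235). The tool can't tilt, so I'll grip with the jaws across the lean plane and then pivot the lamp between the pads. First I'll move above the grasp.

Call:
apply_moves:
  targets:
    - {"yaw": 0.13, "jaw": 8.5}
    - {"yaw": 0.13}
    - {"yaw": 0.13}
    - {"translation": [-3.4, -3.1, 0]}
    - {"translation": [-3.4, -3.1, 0]}
    - {"translation": [-3.4, -3.1, 0]}
    - {"translation": [-3.4, -3.1, 0]}
    - {"translation": [-3.4, -3.1, 0]}
    - {"translation": [-3.4, -3.1, 0]}
    - {"translation": [-3.4, -3.1, 0]}
    - {"translation": [-3.4, -3.1, 0]}

```text
$.targets[0]: bad value
```

```bash
cat >> h.py <<'E'
def delta(P,yaw=None):
    s=r.state();R=Ro.from_euler('xyz',s['eef_rot']).as_matrix()
    dy=None if yaw is None else -((yaw-s['eef_rot'][2]+np.pi)%(2*np.pi)-np.pi)
    print("t",round(s['time'],2),"pos",s['eef_pos'].round(4),"rot",s['eef_rot'].round(3),"w",round(s['width'],4),"F",s['wrist_force'].round(1),"d cm",(R.T@(np.array(P)-s['eef_pos'])*100).round(2),"yaw",dy)
E
python3 -c "
from h import *
delta([.4913,-.2253,.2877],-1.688)"
```

```text
t 0.1 pos [ 0.1471 -0.5299  0.4042] rot [-3.142e+00  1.000e-03 -1.300e+00] w 0.0853 F [0.  0.6 0.2] d cm [-20.14 -41.31  11.67] yaw 0.387949922836464
```

Every row needs all three fields.

Call:
apply_moves:
  targets:
    - {"translation": [0, 0, 0], "yaw": 0.13, "jaw": 8.5}
    - {"translation": [0, 0, 0], "yaw": 0.13, "jaw": 8.5}
    - {"translation": [0, 0, 0], "yaw": 0.13, "jaw": 8.5}
    - {"translation": [-3.4, -3.1, 0], "yaw": 0, "jaw": 8.5}
    - {"translation": [-3.4, -3.1, 0], "yaw": 0, "jaw": 8.5}
    - {"translation": [-3.4, -3.1, 0], "yaw": 0, "jaw": 8.5}
    - {"translation": [-3.4, -3.1, 0], "yaw": 0, "jaw": 8.5}
    - {"translation": [-3.4, -3.1, 0], "yaw": 0, "jaw": 8.5}
    - {"translation": [-3.4, -3.1, 0], "yaw": 0, "jaw": 8.5}
    - {"translation": [-3.4, -3.1, 0], "yaw": 0, "jaw": 8.5}
    - {"translation": [-3.4, -3.1, 0], "yaw": 0, "jaw": 8.5}
  grip_force: 20

```text
time: 1.2
eef_pos: [0.4357, -0.2879, 0.4013]
eef_rot: [3.138, 0.006, -1.716]
wrist_force: [0.7, -1.3, 1.1]
width: 0.0851
```

```bash
python3 -c "
from h import *
delta([.4913,-.2253,.2877],-1.688)"
```

```text
t 1.2 pos [ 0.4357 -0.2879  0.4013] rot [ 3.138  0.006 -1.716] w 0.0851 F [ 0.7 -1.3  1.1] d cm [-6.93 -4.64 11.38] yaw -0.02764295687137963
```

Call:
apply_moves:
  targets:
    - {"translation": [-3.4, -2.3, 0], "yaw": -0.028, "jaw": 8.5}
    - {"translation": [-3.4, -2.3, 0], "yaw": 0, "jaw": 8.5}
    - {"translation": [0, 0, 3], "yaw": 0, "jaw": 8.5}
    - {"translation": [0, 0, 0], "yaw": 0, "jaw": 8.5}

```text
time: 1.6
eef_pos: [0.4954, -0.2189, 0.3697]
eef_rot: [3.137, 0.007, -1.68]
wrist_force: [-0.0, 0.6, -0.7]
width: 0.0847
```

```bash
python3 -c "
from h import *
cv2.imwrite('pics/s1.png',r.capture('scene'))
delta([.4913,-.2253,.2877],-1.688)"
```

```text
t 1.65 pos [ 0.4956 -0.2193  0.3725] rot [ 3.14   0.006 -1.681] w 0.0849 F [ 0.7 -0.4  1.2] d cm [0.69 0.35 8.47] yaw 0.007428897131909196
```

View pics/s1.png

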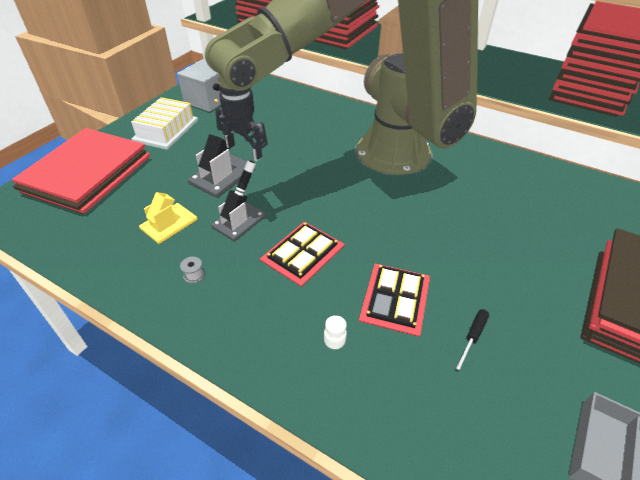

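The gripper is above the lamp tail at about scene (247,150), with the fingers straddling it. I'll descend.

Call:
apply_moves:
  targets:
    - {"translation": [0.6, 0.4, 2.8], "yaw": 0, "jaw": 8.5}
    - {"translation": [0, 0, 2.8], "yaw": 0, "jaw": 8.5}
    - {"translation": [0, 0, 2], "yaw": 0, "jaw": 8.5}
    - {"translation": [0, 0, 0], "yaw": 0, "jaw": 8.5}

```text
time: 2.05
eef_pos: [0.4905, -0.2276, 0.3004]
eef_rot: [-3.136, 0.003, -1.684]
wrist_force: [-0.6, 0.3, 0.4]
width: 0.0843
```

```bash
python3 -c "
from h import *
cv2.imwrite('pics/s2.png',cv2.resize(r.capture('scene')[80:260,170:310],None,fx=4,fy=3.3))
delta([.4913,-.2253,.2877],-1.688)"
```

```text
t 2.1 pos [ 0.4908 -0.2278  0.302 ] rot [-3.134e+00  2.000e-03 -1.684e+00] w 0.0851 F [-0.1  0.1 -0.8] d cm [-0.25 -0.01  1.43] yaw 0.0037301390912327648
```

View pics/s2.png

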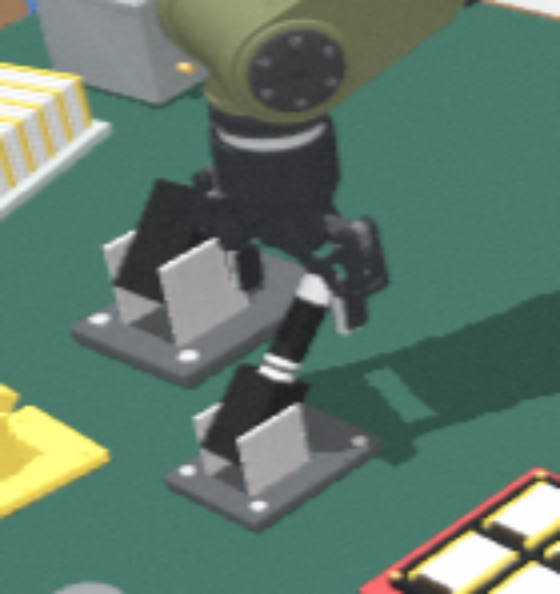

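The lamp is between the fingers and the way down is clear. I'll go down the last 14 mm and close.

Call:
apply_moves:
  targets:
    - {"translation": [-0.2, 0, 1.4], "yaw": 0, "jaw": 8.5}
    - {"translation": [0, 0, 0], "yaw": 0, "jaw": 8.5}
    - {"translation": [0, 0, 0], "yaw": 0, "jaw": 1.5}
    - {"translation": [0, 0, 0], "yaw": 0, "jaw": 1.5}
    - {"translation": [0, 0, 0], "yaw": 0, "jaw": 1.5}
    - {"translation": [0, 0, 0], "yaw": 0, "jaw": 1.5}
    - {"translation": [0, 0, 0], "yaw": 0, "jaw": 1.5}
    - {"translation": [0, 0, 0], "yaw": 0, "jaw": 1.5}
  grip_force: 25

```text
time: 2.9
eef_pos: [0.4917, -0.2267, 0.2927]
eef_rot: [-3.127, -0.0, -1.685]
wrist_force: [-0.1, -0.9, -1.2]
width: 0.0231
```

```bash
python3 -c "
from h import *
cv2.imwrite('pics/s3.png',cv2.resize(r.capture('scene')[80:260,170:310],None,fx=4,fy=3.3))
delta([.4913,-.2253,.2877],-1.688)"
```

```text
t 2.95 pos [ 0.4917 -0.2267  0.2927] rot [-3.127 -0.    -1.685] w 0.0232 F [-0.5  0.6  0.7] d cm [-0.13  0.07  0.5 ] yaw 0.0027073547412355126
```

View pics/s3.png

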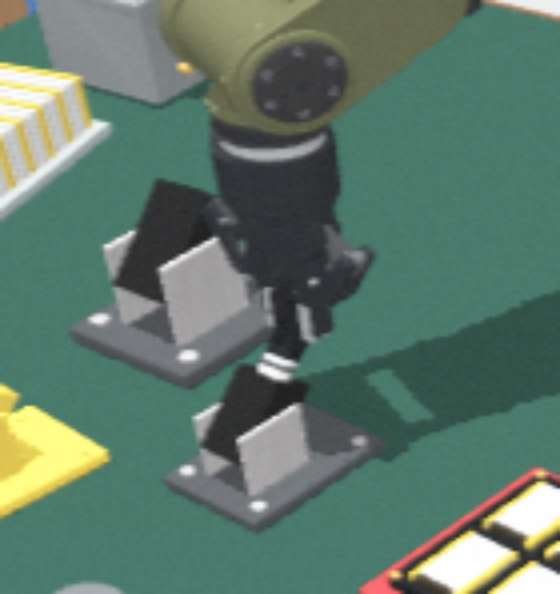

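It has gripped at 23 mm. The draw-out direction in tool axes is about +y 0.643, -z 0.766.

Call:
apply_moves:
  targets:
    - {"translation": [0, 1.0, -1.2], "yaw": 0, "jaw": 1.5}
    - {"translation": [0, 1.3, -1.5], "yaw": 0, "jaw": 1.5}
    - {"translation": [0, 1.3, -1.5], "yaw": 0, "jaw": 1.5}
    - {"translation": [0, 0, 0], "yaw": 0, "jaw": 1.5}

```text
time: 3.35
eef_pos: [0.4548, -0.2224, 0.3349]
eef_rot: [-3.126, -0.0, -1.685]
wrist_force: [0.0, 0.1, -1.5]
width: 0.0236
```

```bash
python3 -c "
from h import *
cv2.imwrite('pics/s4.png',cv2.resize(r.capture('scene')[80:260,170:310],None,fx=4,fy=3.3))
delta([.4917-.0542,-.2267+.0064,.2927+.0651],-1.688)"
```

```text
t 3.4 pos [ 0.4552 -0.2224  0.3339] rot [-3.127 -0.    -1.685] w 0.0234 F [-0.8 -0.  -1.2] d cm [-0.01  1.75 -2.42] yaw 0.002994273733265551
```

View pics/s4.png

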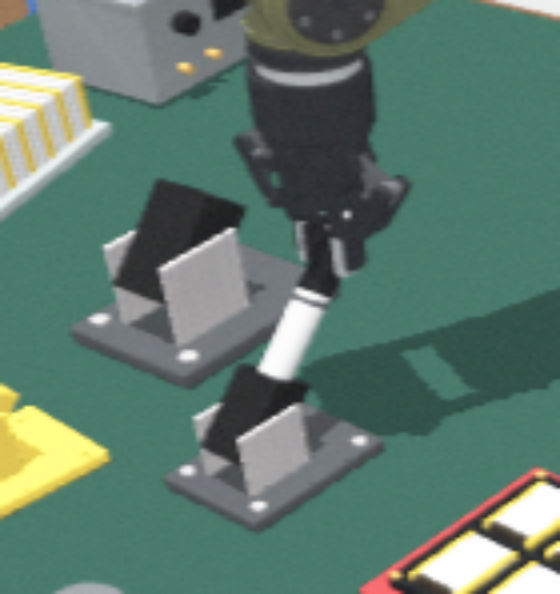

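It has been drawn about 55 mm and is following along its axis. I'll pull the rest out.

Call:
apply_moves:
  targets:
    - {"translation": [0, 1.1, -1.5], "yaw": 0, "jaw": 1.5}
    - {"translation": [0, 1.3, -1.6], "yaw": 0, "jaw": 1.5}
    - {"translation": [0, 0, -2], "yaw": 0, "jaw": 1.5}
    - {"translation": [0, 0, 0], "yaw": 0, "jaw": 1.5}
    - {"translation": [0, 0, 0], "yaw": 0, "jaw": 1.5}
    - {"translation": [0, 0, 0], "yaw": 0, "jaw": 1.5}

```text
time: 4.0
eef_pos: [0.4321, -0.2198, 0.3795]
eef_rot: [-3.134, 0.003, -1.685]
wrist_force: [-0.2, -0.2, -1.2]
width: 0.0234
```

```bash
python3 -c "
from h import *
cv2.imwrite('pics/s5.png',cv2.resize(r.capture('scene')[80:260,170:310],None,fx=4,fy=3.3))
cv2.imwrite('pics/t5.png',cv2.resize(r.capture('top')[200:380,380:560],None,fx=3.3,fy=3.3))
delta([.4917-.0542,-.2267+.0064,.2927+.0651],-1.688)"
```

```text
t 4.1 pos [ 0.432  -0.2198  0.3794] rot [-3.135e+00  3.000e-03 -1.685e+00] w 0.0235 F [ 0.4  0.4 -1. ] d cm [-0.   -0.54  2.17] yaw 0.0032712112867092635
```

View pics/s5.png

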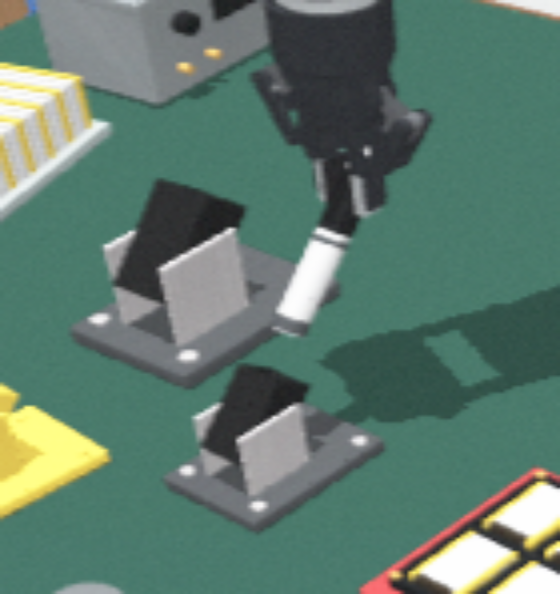

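View pics/t5.png

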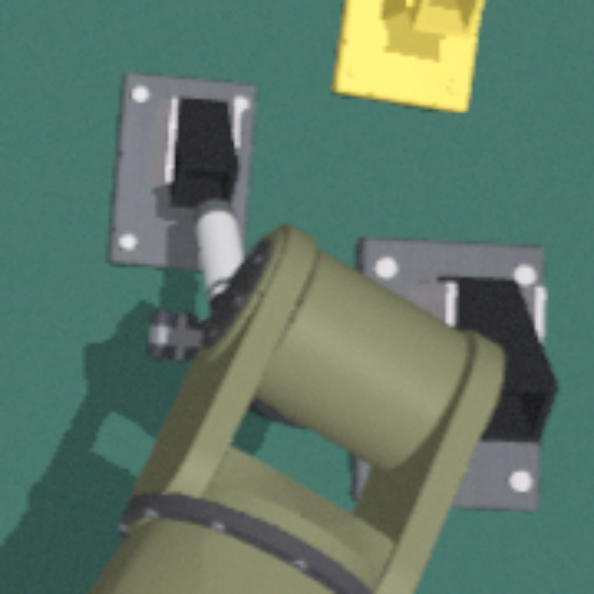

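The lamp is clear, and it's still leaning 40° because the pads hold it stiffly. I'll back off, lower it, and lever the lens end against the underside lip of the fixed socket by moving towards +x. Contact should be around x = 0.51, and the barrel should be vertical with the TCP at x ≈ 0.498.

Call:
apply_moves:
  targets:
    - {"translation": [0, 2.2, 0], "yaw": 0, "jaw": 1.5}
    - {"translation": [0, 2.2, 0], "yaw": 0, "jaw": 1.5}
    - {"translation": [0, 0, 2.5], "yaw": 0, "jaw": 1.5}
    - {"translation": [0, 0, 2.5], "yaw": 0, "jaw": 1.5}
    - {"translation": [0, 0, 1.5], "yaw": 0, "jaw": 1.5}
    - {"translation": [0, 0, 0], "yaw": 0, "jaw": 1.5}
  grip_force: 20

```text
time: 4.7
eef_pos: [0.3873, -0.2141, 0.3089]
eef_rot: [-3.138, 0.005, -1.684]
wrist_force: [0.2, 0.5, 0.1]
width: 0.0233
```

```bash
python3 -c "
from h import *
cv2.imwrite('pics/s6.png',cv2.resize(r.capture('scene')[80:260,170:310],None,fx=4,fy=3.3))
delta([.498,-.2265,.32],-1.688)"
```

```text
t 4.75 pos [ 0.3875 -0.2142  0.3099] rot [-3.137  0.004 -1.684] w 0.0231 F [-0.5 -0.6 -2.6] d cm [ -0.03 -11.13  -0.96] yaw 0.0037358373679650114
```

View pics/s6.png

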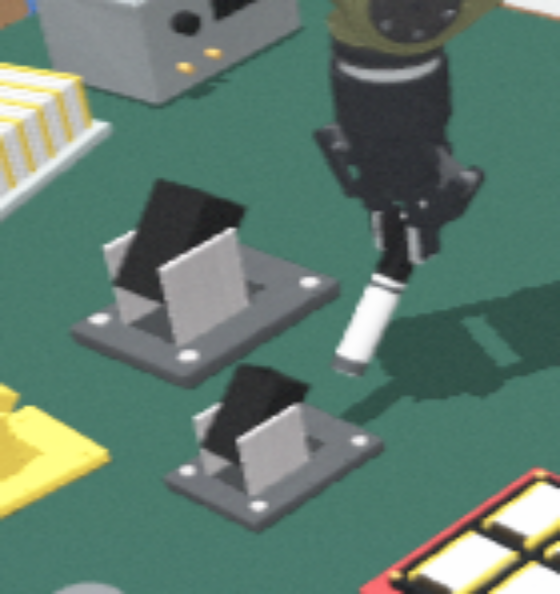

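The lens end is now in front of the socket. I'll push along holder +x, which is tool -y, in small steps.

Call:
apply_moves:
  targets:
    - {"translation": [0, -1.5, -0.1], "yaw": 0, "jaw": 1.5}
    - {"translation": [0, -1.5, -0.1], "yaw": 0, "jaw": 1.5}
    - {"translation": [0, -1.2, -0.1], "yaw": 0, "jaw": 1.5}
    - {"translation": [0, -1.2, -0.1], "yaw": 0, "jaw": 1.5}
    - {"translation": [0, -1.2, -0.1], "yaw": 0, "jaw": 1.5}
    - {"translation": [0, -1.2, 0], "yaw": 0, "jaw": 1.5}
    - {"translation": [0, 0, 0], "yaw": 0, "jaw": 1.5}

```text
time: 5.45
eef_pos: [0.4687, -0.2237, 0.3205]
eef_rot: [-3.135, 0.003, -1.684]
wrist_force: [-1.4, 0.2, -3.4]
width: 0.0229
```

```bash
python3 -c "
from h import *
cv2.imwrite('pics/s7.png',cv2.resize(r.capture('scene')[80:260,170:310],None,fx=4,fy=3.3))
delta([.498,-.2265,.32],-1.688)"
```

```text
t 5.5 pos [ 0.4681 -0.2236  0.3205] rot [-3.135e+00  3.000e-03 -1.684e+00] w 0.0231 F [-0.   0.6 -1.9] d cm [-0.05 -3.    0.06] yaw 0.003953945783883306
```

View pics/s7.png

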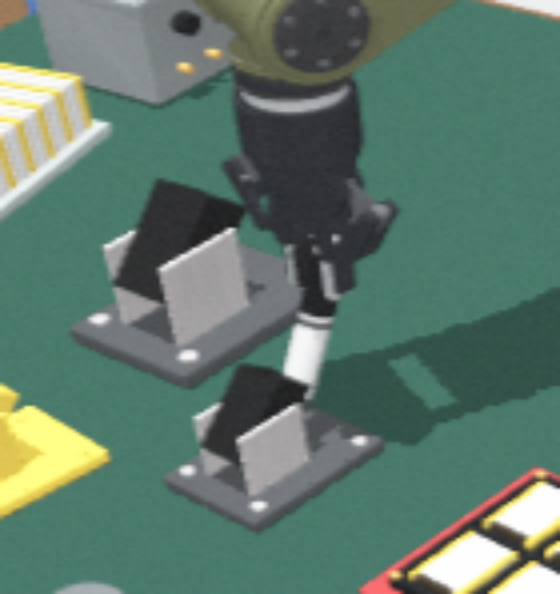

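The lamp is turning in the grip with only small forces. I'll go the remaining 30 mm.

Call:
apply_moves:
  targets:
    - {"translation": [0, -1.0, 0], "yaw": 0, "jaw": 1.5}
    - {"translation": [0, -1.0, 0], "yaw": 0, "jaw": 1.5}
    - {"translation": [0, -1.0, 0], "yaw": 0, "jaw": 1.5}
    - {"translation": [0, -0.4, 0], "yaw": 0, "jaw": 1.5}
    - {"translation": [0, 0, 0], "yaw": 0, "jaw": 1.5}

```text
time: 6.0
eef_pos: [0.5038, -0.2278, 0.3215]
eef_rot: [-3.136, 0.003, -1.684]
wrist_force: [-2.7, -0.2, -0.4]
width: 0.023
```

```bash
python3 -c "
from h import *
cv2.imwrite('pics/s8.png',cv2.resize(r.capture('scene')[80:260,170:310],None,fx=4,fy=4))
delta([.498,-.2265,.32],-1.688)"
```

```text
t 6.05 pos [ 0.5036 -0.2278  0.3215] rot [-3.136e+00  3.000e-03 -1.684e+00] w 0.0233 F [-2.6  0.4 -1.4] d cm [-0.07  0.57  0.14] yaw 0.003619136566851644
```

View pics/s8.png

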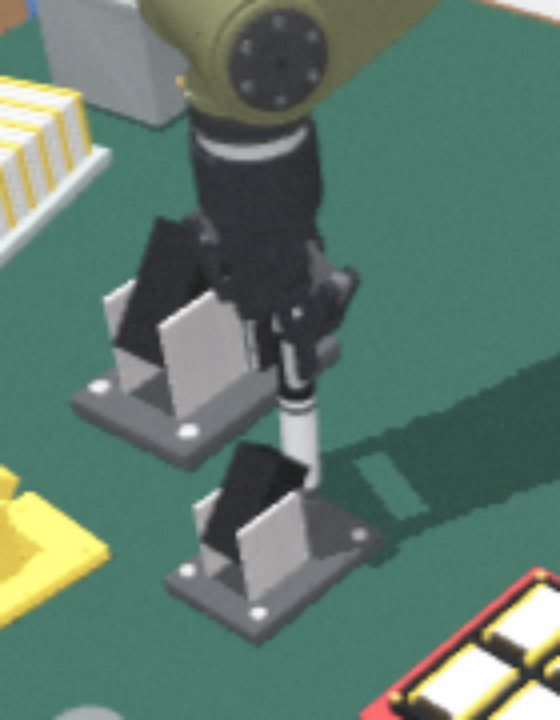

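It looks close to vertical. I'll back away, lift, and measure the tilt.

Call:
apply_moves:
  targets:
    - {"translation": [0, 1.5, 0], "yaw": 0, "jaw": 1.5}
    - {"translation": [0, 2.0, 0], "yaw": 0, "jaw": 1.5}
    - {"translation": [0, 0, -2.5], "yaw": 0, "jaw": 1.5}
    - {"translation": [0, 0, -3.5], "yaw": 0, "jaw": 1.5}
    - {"translation": [0, 0, -3.5], "yaw": 0, "jaw": 1.5}
    - {"translation": [0, 0, 0], "yaw": 0, "jaw": 1.5}

```text
time: 6.65
eef_pos: [0.4664, -0.2237, 0.4194]
eef_rot: [-3.132, 0.003, -1.685]
wrist_force: [-0.5, -0.8, -2.3]
width: 0.0229
```

```bash
python3 -c "
from h import *
a=r.capture('scene');b=r.capture('top');cv2.imwrite('pics/s9r.png',a);cv2.imwrite('pics/t9r.png',b)
s=r.state();p=s['eef_pos'];delta([.598,.235,.39])
g=p-[0,0,.155]
for n in('scene','top'): print(n,proj(n,[g,g-[0,0,.12]]))
u,v=proj('scene',g-[0,0,.08])[0].astype(int)
cv2.imwrite('pics/s9.png',cv2.resize(a[v-45:v+45,u-45:u+45],None,fx=6,fy=6,interpolation=2));print(u-45,v-45)
u,v=proj('top',g-[0,0,.1])[0].astype(int)
cv2.imwrite('pics/t9.png',cv2.resize(b[v-45:v+45,u-45:u+45],None,fx=6,fy=6,interpolation=2));print(u-45,v-45)
"
```

```text
t 6.75 pos [ 0.4662 -0.2235  0.415 ] rot [-3.138  0.005 -1.685] w 0.0229 F [-0.6  1.1 -2.3] d cm [-47.04  -7.88   2.77] yaw None
scene [[246.41157881 129.20022772]
 [251.12340138 168.43138165]]
top [[457.1287095  284.62238068]
 [443.97056212 284.69735946]]
204 110
400 239
```

View pics/s9.png

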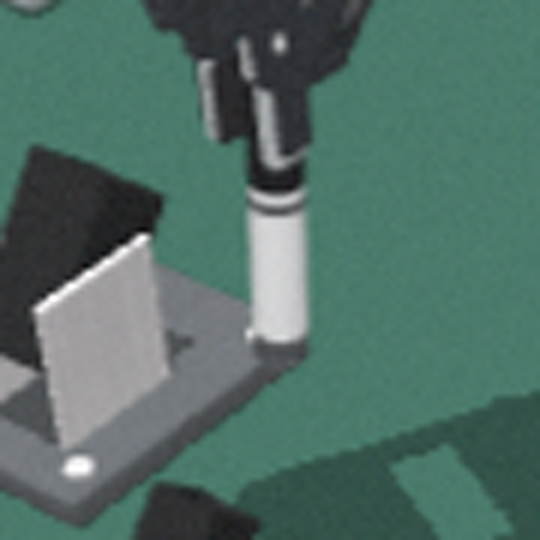

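View pics/t9.png

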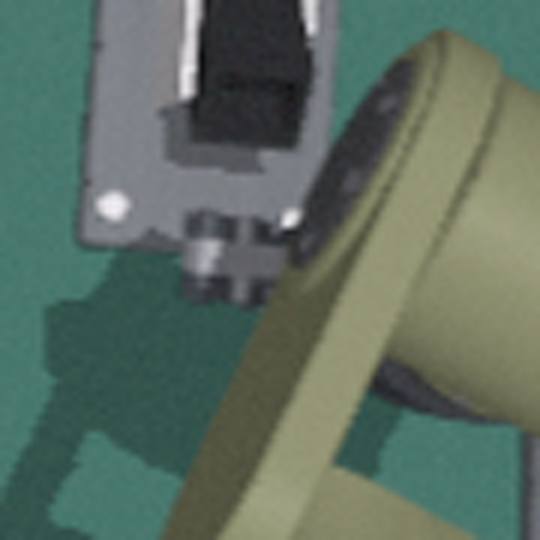

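```bash
python3 -c "
from h import *
g=np.array([.4662,-.2235,.26]);hx=np.array([.993,-.117,0])
a=cv2.imread('pics/s9r.png')
for v in range(143,168,3): print(v,a[v,240:260].sum(1))
for off in(-.006,0):
  for t in(-.2,-.15,-.1,-.05,0,.05,.1,.15):
    ax=-np.cos(t)*np.array([0,0,1])+np.sin(t)*hx
    P=proj('scene',[g+off*hx+ax*.05,g+off*hx+ax*.12]);d=P[1]-P[0];print(off,t,P.round(1).tolist(),(d[0]/d[1]).round(3))
"
```

```text
143 [300 306 296 310 304 278 448 553 607 616 604 608 564 454 316 284 307 302
 299 304]
146 [302 302 305 299 313 453 574 605 602 589 584 580 582 564 463 352 304 307
 299 307]
149 [308 308 309 304 301 425 572 622 631 638 631 623 602 575 488 369 303 308
 302 304]
152 [306 302 312 298 301 394 566 619 636 639 640 625 612 580 506 363 300 312
 302 303]
155 [309 306 306 311 306 392 555 622 638 636 637 627 608 585 504 367 302 302
 318 305]
158 [336 291 295 299 302 350 547 618 630 642 634 623 614 578 524 372 313 296
 302 299]
161 [368 373 365 367 366 410 547 606 631 645 631 623 605 585 541 385 303 311
 312 305]
164 [375 365 365 362 368 459 565 612 639 630 630 623 608 586 534 388 308 298
 310 302]
167 [368 380 384 372 370 388 288 243 276 315 321 325 284 271 231 268 301 300
 317 301]
-0.006 -0.2 [[252.7, 143.2], [258.7, 162.5]] 0.308
-0.006 -0.15 [[252.1, 143.7], [257.2, 163.8]] 0.255
-0.006 -0.1 [[251.4, 144.3], [255.7, 165.1]] 0.206
-0.006 -0.05 [[250.8, 144.8], [254.2, 166.3]] 0.16
-0.006 0 [[250.1, 145.2], [252.7, 167.4]] 0.117
-0.006 0.05 [[249.4, 145.6], [251.1, 168.4]] 0.075
-0.006 0.1 [[248.7, 146.0], [249.6, 169.3]] 0.036
-0.006 0.15 [[248.0, 146.3], [248.0, 170.2]] -0.003
0 -0.2 [[251.1, 144.2], [257.1, 163.5]] 0.313
0 -0.15 [[250.5, 144.8], [255.7, 164.9]] 0.26
0 -0.1 [[249.8, 145.3], [254.2, 166.1]] 0.21
0 -0.05 [[249.1, 145.8], [252.7, 167.3]] 0.164
0 0 [[248.5, 146.3], [251.1, 168.4]] 0.12
0 0.05 [[247.8, 146.7], [249.6, 169.5]] 0.078
0 0.1 [[247.1, 147.1], [248.0, 170.4]] 0.038
0 0.15 [[246.4, 147.4], [246.4, 171.2]] -0.0
```

The scene-edge fit gives about 0.1 rad of lean remaining, with the lens forward. That's inside the tolerance, but I'll push about 9 mm further to trim it.

Call:
apply_moves:
  targets:
    - {"translation": [0, 0, 2.5], "yaw": 0, "jaw": 1.5}
    - {"translation": [0, 0, 3.5], "yaw": 0, "jaw": 1.5}
    - {"translation": [0, 0, 3.2], "yaw": 0, "jaw": 1.5}
    - {"translation": [0, 0, 0], "yaw": 0, "jaw": 1.5}
    - {"translation": [0, -1.5, 0], "yaw": 0, "jaw": 1.5}
    - {"translation": [0, -1.2, 0], "yaw": 0, "jaw": 1.5}
    - {"translation": [0, 0, 0], "yaw": 0, "jaw": 1.5}

```text
time: 7.45
eef_pos: [0.4929, -0.2256, 0.3158]
eef_rot: [3.139, 0.008, -1.685]
wrist_force: [-0.6, 0.1, -1.7]
width: 0.0231
```

```bash
python3 -c "
from h import *
delta([.513,-.229,.32],-1.688)"
```

```text
t 7.45 pos [ 0.4929 -0.2256  0.3158] rot [ 3.139  0.008 -1.685] w 0.0231 F [-0.6  0.1 -1.7] d cm [ 0.1  -2.03 -0.43] yaw 0.0028618152570816235
```

Call:
apply_moves:
  targets:
    - {"translation": [0, -0.8, -0.2], "yaw": 0, "jaw": 1.5}
    - {"translation": [0, -0.7, -0.2], "yaw": 0, "jaw": 1.5}
    - {"translation": [0, -0.7, 0], "yaw": 0, "jaw": 1.5}
    - {"translation": [0, 0, 0], "yaw": 0, "jaw": 1.5}

```text
time: 7.85
eef_pos: [0.5156, -0.2283, 0.3214]
eef_rot: [3.138, 0.008, -1.685]
wrist_force: [-1.4, 0.2, -1.4]
width: 0.0229
```

```bash
python3 -c "
from h import *
delta([.513,-.229,.32],-1.688)"
```

```text
t 7.85 pos [ 0.5156 -0.2283  0.3214] rot [ 3.138  0.008 -1.685] w 0.0229 F [-1.4  0.2 -1.4] d cm [0.1  0.25 0.14] yaw 0.0027379717228059874
```

Call:
apply_moves:
  targets:
    - {"translation": [0, 1.5, 0], "yaw": 0, "jaw": 1.5}
    - {"translation": [0, 2.0, 0], "yaw": 0, "jaw": 1.5}
    - {"translation": [0, 0, -2.5], "yaw": 0, "jaw": 1.5}
    - {"translation": [0, 0, -3.5], "yaw": 0, "jaw": 1.5}
    - {"translation": [0, 0, -3.5], "yaw": 0, "jaw": 1.5}
    - {"translation": [-2, 0, 0], "yaw": 0, "jaw": 1.5}
    - {"translation": [-3, 0, 0], "yaw": 0, "jaw": 1.5}
    - {"translation": [-3, 0, 0], "yaw": 0, "jaw": 1.5}
    - {"translation": [-1, 0, 0], "yaw": 0, "jaw": 1.5}
  grip_force: 40

```text
time: 8.75
eef_pos: [0.4894, -0.1341, 0.4222]
eef_rot: [-3.14, 0.008, -1.688]
wrist_force: [0.0, -0.5, -2.3]
width: 0.0221
```

```bash
python3 -c "
from h import *
a=r.capture('scene');cv2.imwrite('pics/s10r.png',a)
delta([.598,.235,.39])
g=r.state()['eef_pos']-[0,0,.155]
P=proj('scene',[g,g-[0,0,.05],g-[0,0,.12]]);print(P,(P[2]-P[1])[0]/(P[2]-P[1])[1])
u,v=P[1].astype(int)
cv2.imwrite('pics/s10.png',cv2.resize(a[v-45:v+45,u-45:u+45],None,fx=6,fy=6,interpolation=2));print(u-45,v-45)
"
```

```text
t 8.8 pos [ 0.4895 -0.1338  0.4223] rot [-3.14   0.008 -1.688] w 0.0218 F [ 0.4  0.2 -1.2] d cm [-37.87  -6.45   3.55] yaw None
[[270.47137989 141.80970173]
 [271.82995108 159.26099109]
 [273.58918522 181.85892663]] 0.07784932998710098
226 114
```

View pics/s10.png

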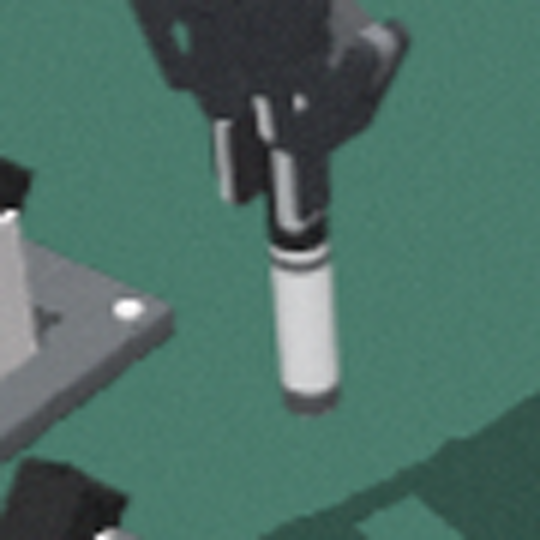

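Slope 0.071 against 0.078 for a true vertical, so the lamp is within about 0.02 rad in that view. It also sits roughly 10 mm off-centre in the pads. I'll carry it towards the bay.

Call:
apply_moves:
  targets:
    - {"translation": [-2, -0.4, 0], "yaw": 0, "jaw": 1.5}
    - {"translation": [-3.5, -0.6, 0], "yaw": 0, "jaw": 1.5}
    - {"translation": [-4.5, -0.8, 0], "yaw": 0, "jaw": 1.5}
    - {"translation": [-4.5, -0.8, 0], "yaw": 0, "jaw": 1.5}
    - {"translation": [-4.5, -0.8, 0], "yaw": 0, "jaw": 1.5}
    - {"translation": [-4.5, -0.8, 0], "yaw": 0, "jaw": 1.5}
    - {"translation": [-4.5, -0.8, 0], "yaw": 0, "jaw": 1.5}
    - {"translation": [-4.5, -0.8, 0], "yaw": 0, "jaw": 1.5}
    - {"translation": [-3, -0.5, 0], "yaw": 0, "jaw": 1.5}
    - {"translation": [-1.5, -0.2, 0], "yaw": 0, "jaw": 1.5}
    - {"translation": [0, 0, 0], "yaw": 0, "jaw": 1.5}

```text
time: 9.9
eef_pos: [0.6045, 0.232, 0.4231]
eef_rot: [-3.138, 0.005, -1.694]
wrist_force: [0.3, -0.1, -1.7]
width: 0.0221
```

```bash
python3 -c "
from h import *
a=r.capture('scene');b=r.capture('top');cv2.imwrite('pics/s11.png',a);cv2.imwrite('pics/t11.png',b)
delta([.598,.235,.39])
"
```

```text
t 10.0 pos [0.6043 0.2302 0.4234] rot [-3.138  0.005 -1.695] w 0.0219 F [ 0.2 -0.3 -2.2] d cm [-0.38  0.69  3.34] yaw None
```

View pics/s11.png

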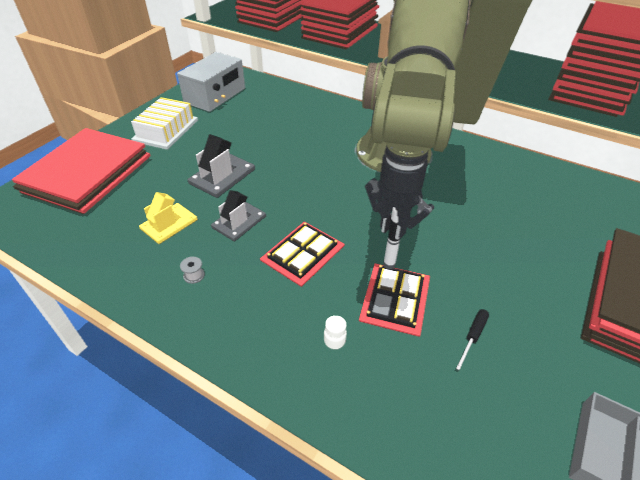

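View pics/t11.png

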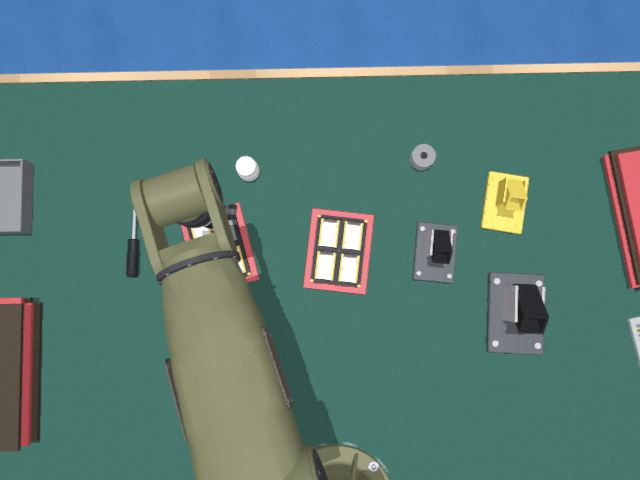

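The lamp points down near the bay, with the lens at scene (390,262). The arm hides the top view. I'll lower it and measure the lens from the scene view.

Call:
apply_moves:
  targets:
    - {"translation": [-0.4, 0, 1.5], "yaw": 0, "jaw": 1.5}
    - {"translation": [0, 0, 1.5], "yaw": 0, "jaw": 1.5}
    - {"translation": [0, 0, 0.5], "yaw": 0, "jaw": 1.5}
    - {"translation": [0, 0, 0], "yaw": 0, "jaw": 1.5}
    - {"translation": [0, 0, 0], "yaw": 0, "jaw": 1.5}

```text
time: 10.5
eef_pos: [0.6054, 0.2299, 0.3855]
eef_rot: [-3.138, 0.005, -1.7]
wrist_force: [-0.1, -0.3, -1.2]
width: 0.0225
```

```bash
python3 -c "
from h import *
a=r.capture('scene');cv2.imwrite('pics/s12r.png',a)
delta([.598,.235,.39])
print(r.state()['eef_pos'],r.state()['eef_rot'])
cv2.imwrite('pics/s12.png',cv2.resize(a[200:300,350:450],None,fx=6,fy=6,interpolation=2))
"
```

```text
t 10.55 pos [0.6054 0.2299 0.3857] rot [-3.138  0.005 -1.7  ] w 0.0223 F [ 0.  -0.2 -2.1] d cm [-0.41  0.8  -0.43] yaw None
[0.60538072 0.22992644 0.38566653] [-3.13777256  0.00469912 -1.70028665]
```

View pics/s12.png

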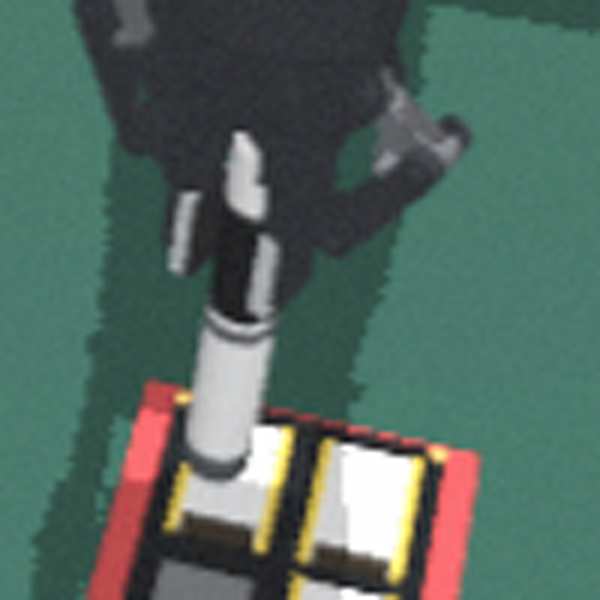

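```bash
python3 -c "
from h import *
p=np.array([.6054,.2299,.3857]);R=Ro.from_euler('xyz',[-3.138,.0047,-1.70]).as_matrix()
lens=Z((217,463),(350,200),6);up=Z((239,330),(350,200),6);tail=Z((240,138),(350,200),6)
print(lens,up,tail)
g=p-[0,0,.155]
print('grasp',proj('scene',g),'vertical slope',np.diff(proj('scene',[g,g-[0,0,.12]]),axis=0), 'bay',proj('scene',[.598,.235,.0145]))
# unconstrained: lens in plane of z
for z in(.09,.1,.11,.12,.13): print(z,plane('scene',lens,z))
def pts(q):
  o,t,L=q; c=R@np.array([0,o,.155]);ax=R@np.array([0,np.sin(t),np.cos(t)])
  c=c+p; return c+ax*L,c+ax*(L-.075),c-ax*(.16-L)
def f(q):
  P=proj('scene',pts(q)); a=P[0]-lens; d=P[1]-P[0]; n=(up-lens);n=n/np.linalg.norm(n)
  return np.r_[a,10*(d[0]*n[1]-d[1]*n[0])/10]
s=least_squares(f,[0,0,.12]);print(s.x,s.fun);print(pts(s.x),proj('scene',pts(s.x)))
"
```

```text
[385.75 276.75] [389.41666667 254.58333333] [389.58333333 222.58333333]
grasp [[388.86602007 239.67634939]] vertical slope [[-6.80087891 38.55289314]] bay [[380.77905882 303.24535316]]
0.09 [0.58056786 0.2298977  0.09      ]
0.1 [0.58872202 0.23236109 0.1       ]
0.11 [0.59687617 0.23482448 0.11      ]
0.12 [0.60503032 0.23728786 0.12      ]
0.13 [0.61318447 0.23975125 0.13      ]
[0.01272336 0.02225495 0.12771187] [2.84217094e-13 1.13686838e-13 1.04360964e-13]
(array([0.59114281, 0.23309242, 0.10296879]), array([0.59248532, 0.23256259, 0.1779549 ]), array([0.59400684, 0.23196211, 0.26293916])) [[385.75       276.75      ]
 [389.50449889 254.05234764]
 [394.32745625 224.89537811]]
```

The lens is at about (0.591–0.596, 0.233, 0.103–0.109), against a target of (0.598, 0.235, 0.1145). One small trim is needed, then a settle.

Call:
apply_moves:
  targets:
    - {"translation": [-0.1, -0.4, -0.8], "yaw": 0, "jaw": 1.5}
    - {"translation": [0, 0, 0], "yaw": 0, "jaw": 1.5}
    - {"translation": [0, 0, 0], "yaw": 0, "jaw": 1.5}
    - {"translation": [0, 0, 0], "yaw": 0, "jaw": 1.5}
    - {"translation": [0, 0, 0], "yaw": 0, "jaw": 1.5}
    - {"translation": [0, 0, 0], "yaw": 0, "jaw": 1.5}

```text
time: 11.15
eef_pos: [0.6098, 0.2303, 0.3964]
eef_rot: [-3.135, 0.006, -1.7]
wrist_force: [-1.2, 0.3, -1.4]
width: 0.0221
```

```bash
python3 -c "
from h import *
a=r.capture('scene');b=r.capture('top')
delta([.598,.235,.39]); print(np.abs(r.state()['qd']).max())
cv2.imwrite('pics/s13.png',cv2.resize(a[200:300,350:450],None,fx=6,fy=6,interpolation=2))
cv2.imwrite('pics/t13.png',cv2.resize(b[150:300,120:280],None,fx=4,fy=4,interpolation=2))
R=Ro.from_euler('xyz',r.state()['eef_rot']).as_matrix();p=r.state()['eef_pos']
for t in(-.15,0,.15):
  c=p+R@np.array([0,.009,.155]);ax=R@np.array([0,np.sin(t),np.cos(t)]);P=proj('scene',[c+ax*.048,c+ax*.123]);print(t,P,np.diff(P,axis=0))
"
```

```text
t 11.25 pos [0.6098 0.2303 0.3964] rot [-3.135  0.006 -1.7  ] w 0.0222 F [-0.1  0.5 -1.2] d cm [-0.31  1.24  0.63] yaw None
0.0014164267292966059
-0.15 [[386.55659415 253.84805082]
 [379.66626895 280.51265011]] [[-6.8903252  26.66459929]]
0 [[388.40000282 252.01963577]
 [384.208982   275.778626  ]] [[-4.19102082 23.75899023]]
0.15 [[390.29099463 249.84701391]
 [388.80171445 270.32397052]] [[-1.48928018 20.47695661]]
```

View pics/s13.png

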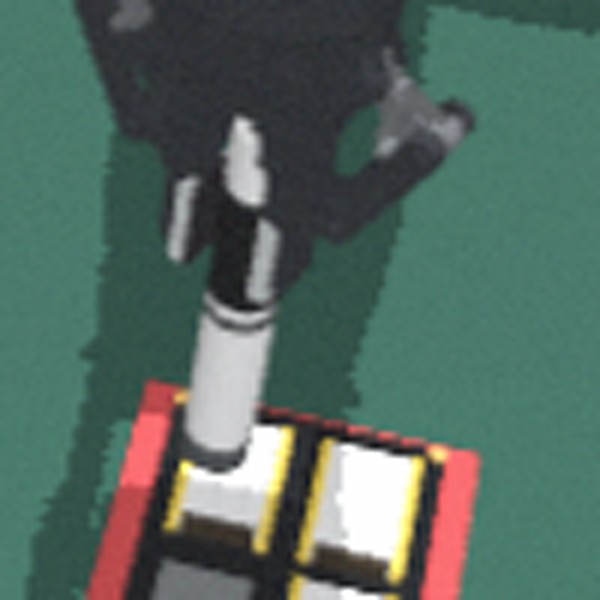

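View pics/t13.png

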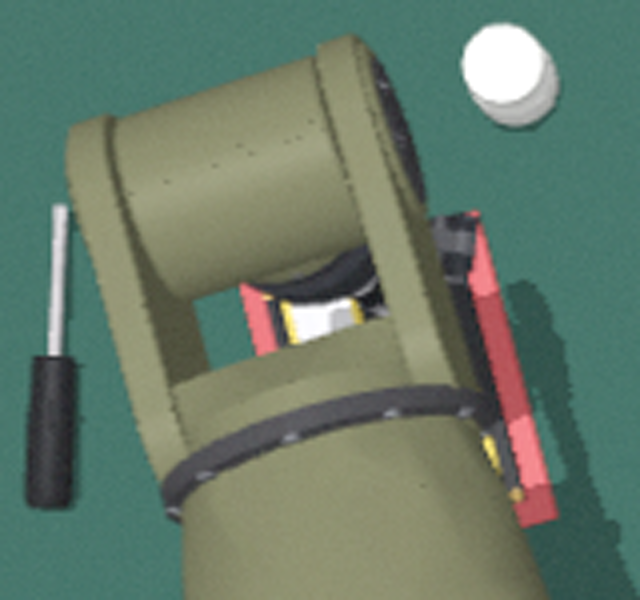

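The lens is at scene (385.6,275), which puts it at about (0.596–0.600, 0.234, 0.114–0.12). The image slope of -0.164 against -0.176 means about 0.02 rad of tilt. The arm is still, so I'm handing in.

```bash
python3 -c "
from rig import r
print(r.close_job())"
```

```text
the job is handed in; nothing more can be done
None
```

I handed the job in at about 11.3 s with the lamp held lens-down over the empty bay; no verdict was reported.

**What I did:** I gripped the lamp across its lean and drew it out along the socket axis. The tool cannot tilt, so I turned the lamp upright by pivoting it between the pads against the lip of the fixed socket. That took a second, small push after the first left about 0.1 rad of lean. Then I carried it to the bay.

**Last checks:**

| Check | Measured | Target |
|---|---|---|
| Lens position (x, y) | (0.596–0.600, 0.234) | bay centre (0.598, 0.235) |
| Lens height above bay floor | about 100–105 mm | about 100 mm |
| Tilt from vertical | about 0.02 rad | below 0.2 rad |
| Joint speeds | about 0.001 rad/s | still |
| Finger opening | 22 mm on the barrel at 40 N | held |

**Weak points in those checks:**
- **Top view blocked:** the arm hid the lamp there, so lens position and tilt come from the scene camera and the arm's own pose only.
- **Off-centre grip:** the lamp sits about 10 mm off-centre in the pads, and I allowed for that in the placing.
- **Tail point:** my reading of the tail in the picture disagreed with the fitted axis by about 5 px; I took it to be a misread point on the finger.

The spool, jar and screwdriver were not touched.

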